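# Gauge a filter module and load it into the sloping rail

### The arm

A 6-joint arm with a two-finger parallel gripper is mounted at the origin on the work surface. World frame = base frame: x ahead of the robot, y to its left, z up, the work surface at z = 0. Lengths are in m, angles in rad, forces in N, time in s.
With the tool pointing down it reaches from about 0.35 to 0.975 m from the base axis. Payload 17.4 kg.
Tool frame: the origin (TCP) lies midway between the tips of the shut fingers; the grasp point (between the pads) lies 19 mm behind it; z points along the fingers, y is the direction in which the jaws open and shut (so a half turn about z gives the same grasp; the last joint's range is limited). The gripper opens to 85 mm and grips with 20 to 120 N. Pads are 22 mm wide; open, the fingers measure 114 mm over their backs; the gripper's body (76 mm by 85 mm) begins 54 mm behind the grasp point. The pads swing forward as they close: fully open they stand 13 mm farther back than shut.
Start: joints at [-1.292, 0.116, 1.442, -0, 1.584, -0.038], TCP at [0.21, -0.641, 0.231] pointing down, gripper open.
Joint ranges: [-2.83, 2.83], [-0.83, 2.19], [0.07, 2.5], [-1.14, 4.28], [0.01, 3], [-2.97, 2.97]. Speed limits (rad/s): [1.89, 1.89, 2.22, 3.14, 3.14, 3.14].

### API

Orientations are given as [roll, pitch, yaw] about the fixed x, y, z axes, in that order (R = Rz(yaw) Ry(pitch) Rx(roll)).
In Python, from cell import get_state, read_camera, calibration, finish_job gives the robot as it stands. The module is installed in compiled form; this text tells all that it offers.
- The arm moves only by the tool carry_out, never from a script. Its argument "targets" is a list that holds one entry, the list of rows, each a list of 7 numbers: the shift along the tool's x, y, z in cm, then the turn, a rotation vector about the tool's x, y, z in degrees, then the finger opening in cm, from 0 to 8.54. In form: [[[tx, ty, tz, ax, ay, az, gripper], ...]]. A call has 1 to 20 rows; each row is the pose to reach, as a shift and turn from the pose commanded when the call began, along the tool's axes at that moment; what a row does not reach only later rows make up. A row lasts 1/8 s, in which the tool goes at most 62.5 mm and 10.7 degrees, less where a joint would pass 70% of its speed; a pose out of reach is approached as far as the arm can. A call with a gripper value outside its range is refused whole. The fingers move at their own pace and stop on an object; "squeeze" is the grip in N (left out, the last holds). Time passes only in rows, so rows that repeat a pose let the fingers close. It gives the time, the measured TCP pose, the force and the opening at its end, in the units of the state.
- get_state(): the state, without advancing time (a new reading comes with each control period).
- read_camera(name): name is "side" or "top"; returns (picture, depth): 480x640x3 uint8, red, green, blue; 480x640 float32, m along the optical axis (not along the pixel's ray), 0 where there is no reading.
- calibration(name): a dict with "fovy" (degrees; the focal length in pixels is half the picture's height over the tangent of half this angle, whatever the lens; pixels are square), "cx", "cy" (the principal point, pixels), "R" (3x3) and "t" (3): a world point X has camera coordinates R X + t. Camera axes: x right, y down, z forward; pixel columns grow to the right and rows downward; lengths in m; the calibration is good to about 2 mm. A picture is of the moment at which its call begins. calibration takes no time and is no camera call.
- finish_job(): hands the job in, once; it reports no verdict.
The state is a dict: "time": time; "joint_pos": joint angles; "qd": joint speeds; "joint_efforts": joint torques, N m; "tool_pos": TCP position; "tool_rot": TCP orientation; "force": force on the tool from outside, world axes, zero at the start; "moment": the same for the moment, N m; "grip_width": finger opening in m.
Only numpy, scipy, OpenCV 4.12 (cv2) and the standard library are available. Lean on these libraries where they do the work, as an engineer would, in place of code of your own. Each camera call takes 0.05 s, during which the arm holds its last target.

### The job

Take the filter module that has a single connector out of the tray, lay it flat on the bed of the width gauge and slide the gauge's jaw shut onto it, so that it is held square between the two jaws. Then take it from there and slide it down into the sloping rail tube behind the modules already there, facing the same way as they do (plain end first, connector up and at the uphill end), until it rests against the next one, and let go. Leave the other module and everything else on the bench where it is.

Things in the scene. Friction and masses are not known exactly. Their poses are not given: they have to be found in the camera images.
- module_center (a point): Centre (half-way up) of the module to load: plain aluminium box 56 mm long (its x), 26 mm wide (y), 20 mm high (z), about 90 g, with ONE round connector on its top face near the +x end; the -x end is the plain end. It starts flat in one of the tray's two bays, lengthwise; bay walls cover its long sides, so only its two ends (56 mm apart) can be gripped there.
- module_plain_end (a point): Centre of the module's plain end face, 28 mm from its centre along its -x. Same axes as module_center.
- module_connector (a point): Foot of the module's connector (11 mm diameter, 8 mm tall) on its top face: 16 mm towards +x and 10 mm above the centre. Same axes as module_center.
- twin_center (a point): Centre of the other module in the tray, same box (56 x 26 x 20 mm) but with TWO connectors, one near each end. It stays there.
- tray: Black kit tray, fixed; origin on the bench under its centre; base plate 110 (x) x 140 (y) x 4 mm. Bays at y = -33 and +33 mm, length along x: a plinth 40 mm long whose top, where the module lies, is 18 mm above the bench, and two side walls 52 mm long, 31 mm apart inside, up to 32 mm above the bench. Which module is in which bay varies.
- gauge: Steel bench width gauge (a caliper with a bed), fixed; origin on the bench under the bed's centre. Bed 44 mm along x, 18 mm along y, top 24 mm above the bench; the module lies on it lengthwise along x, overhanging all round. Base plate 66 x 150 x 6 mm, from y = -47 to +103 mm; on it a beam 10 mm high at x = -28 to -4 mm.
- fixed_jaw (a point): Centre of the fixed jaw's face, in the gauge frame at x = -16, y = -13 mm, 32 mm above the bench; it looks to gauge +y. Both jaws are 20 mm wide (gauge x = -26 to -6 mm), tops 40 mm above the bench; the fixed one is 14 mm thick. The +x half has no jaws: with the module's plain end towards gauge -x, its connector half stays free to be gripped by the long sides.
- jaw (a joint): Gap between the gauge's two jaw faces in m (0 to 0.060): the sliding jaw's face lies at gauge y = gap - 0.013. Starts at 0.040 to 0.055; closed on the module it reads 0.026. It slides along gauge y with 1.5 N friction and stays where it is left.
- jaw_tab (a point): Centre of the top of the sliding jaw's black upright thumb tab, 65 mm above the bench; the tab is 22 mm (gauge x) by 12 mm (y), its upper 25 mm clear above the jaw. Its centre is 34 mm behind the jaw face (towards gauge +y). Push it towards gauge -y to close.
- rail: Aluminium rail tube on a stand, fixed; origin on the bench directly under the tube's mouth, x level and pointing to the uphill side, y across. The tube slopes down along -x at 25 degrees below level, that is along (-0.906, 0, -0.423) in this frame.
- rail_mouth (a point): Centre of the tube's floor at its mouth (upper end), 77 mm above the bench, axes as the rail's. Inside 30 mm wide, 23 mm high; mouth flared to about 35 mm; roof lips from 12 mm inside, a 15 mm slot between them for the connectors. Uphill a bare tongue 15 mm wide carries the floor on for 48 mm, fingers can pass beside it. A module that is home shows 28 mm of its connector half.
- loaded0_center (a point): Centre of the upper of the two modules already in the rail, the one that the new module must touch; same make, 56 x 26 x 20 mm with one connector, x axis up the slope (towards its connector end), z square to the slope. Its upper end is 28 mm inside the mouth.
- loaded1_center (a point): Centre of the lower module in the rail, against the end stop. Same axes as loaded0_center.
Mind the look-alikes: they are no part of the job. Leave any orange look-alike of the part that bears module_center alone.

How it is judged:
By the outcome, as a careful person would: the job done as asked, in the order asked, and still so for the second after the job is handed in, with the robot touching nothing.
It also fails if it takes over 61 s, if anything falls off the work surface, if the arm or the gripper's body presses on something with over 40 N, if the wrist force passes 120 N, or if a joint passes its speed limit or range.

## Working session

There is one attempt and no reset: what is moved stays moved. The work goes in short steps, Python scripts to look and compute and a tool call to move; the robot and the scene stay as the last step left them, time stands still between calls to the robot, and variables do not carry over. Pictures are saved under pics/ and viewed, and the job is handed in when it is done.

Besides the shell and the picture viewer there is one more tool, called after "Request:" by a JSON object that holds its "api" and its "payload", one argument or row to a line. carry_out: Moves the arm, as the interface text tells. Its arguments: {"type":"object","properties":{"targets":{"type":"array","items":{"type":"array","items":{"type":"array","items":{"type":"number"}}}},"squeeze":{"type":"number"}},"required":["targets"]}

```bash
ls; mkdir -p pics
python3 - <<'E'
from cell import *
import cv2,numpy as np
print(get_state())
for n in("side","top"):
    p,d=read_camera(n);cv2.imwrite(f"pics/{n}0.png",p[:,:,::-1]);np.save(f"pics/{n}0.npy",d);print(n,calibration(n))
E
```

```text
pics
{'time': 0.0, 'joint_pos': array([-1.29180758e+00,  1.16541688e-01,  1.44226169e+00, -7.09366209e-06,
        1.58398740e+00, -3.77454682e-02]), 'qd': array([ 0.00044953,  0.00075208, -0.00035964, -0.00011943, -0.00025831,
        0.00138154]), 'joint_efforts': array([-3.29000766e-03, -7.31996155e+01, -6.32495785e+01, -2.53695080e-04,
        6.21243613e-03,  5.24164000e-05]), 'tool_pos': array([ 0.21021357, -0.64124215,  0.23052683]), 'tool_rot': array([-3.14039512e+00, -3.81247005e-05,  3.16734102e-01]), 'force': array([-0.46714542,  0.53883961,  0.44878358]), 'moment': array([ 0.08595935, -0.04838984,  0.02035545]), 'grip_width': 0.08550760199467812}
side {'fovy': 48.686531603534945, 'cx': 322.6220694592571, 'cy': 245.35260443968448, 'R': array([[ 0.76881456, -0.63926867,  0.01611648],
       [-0.45994805, -0.57031316, -0.68058114],
       [ 0.44426564,  0.51582794, -0.73249544]]), 't': array([-0.40416256,  0.31570806,  0.6878884 ])}
top {'fovy': 43.20719594873956, 'cx': 321.4897450178438, 'cy': 237.28281097207127, 'R': array([[ 0.02953963, -0.99952239,  0.00907746],
       [-0.98270571, -0.03070107, -0.18261141],
       [ 0.18280288, -0.0035262 , -0.98314326]]), 't': array([1.03801552e-03, 5.28055712e-01, 1.05719640e+00])}
```

View pics/side0.png

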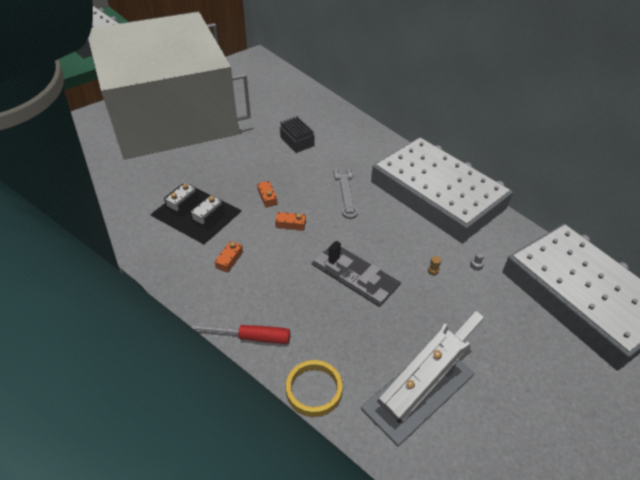

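View pics/top0.png

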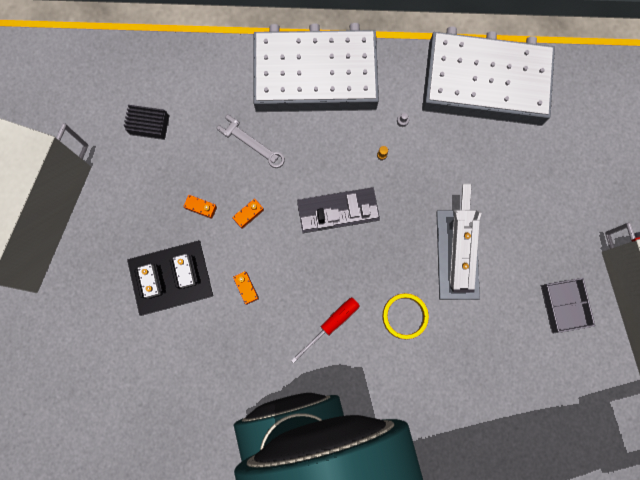

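The side view shows the tray at about (195,210), the gauge at (355,272) and the rail at (425,375). The top view shows the tray at (170,277), the gauge at (338,210) and the rail at (465,240). Next I'll enlarge these areas.

Run:
```python
import cv2,numpy as np
t=cv2.imread("pics/top0.png");s=cv2.imread("pics/side0.png")
def crop(im,x,y,w,h,k,f):
    c=cv2.resize(im[y:y+h,x:x+w],None,fx=k,fy=k,interpolation=cv2.INTER_CUBIC)
    for i in range(0,w,10):
        cv2.line(c,(i*k,0),(i*k,6 if i%50 else 14),(0,255,0),1)
        if i%20==0: cv2.putText(c,str(x+i),(i*k,24),0,.4,(0,255,0),1)
    for i in range(0,h,10):
        cv2.line(c,(0,i*k),(6,i*k),(0,255,0),1)
        if i%20==0: cv2.putText(c,str(y+i),(8,i*k+4),0,.4,(0,255,0),1)
    cv2.imwrite(f,c)
crop(t,120,235,100,85,7,"pics/t_tray.png")
crop(t,290,180,95,60,8,"pics/t_gauge.png")
crop(t,430,175,60,130,4,"pics/t_rail.png")
crop(s,140,170,110,80,7,"pics/s_tray.png")
crop(s,305,230,100,75,7,"pics/s_gauge.png")
crop(s,355,300,135,145,4,"pics/s_rail.png")
```

```text
(no output)
```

View pics/t_tray.png

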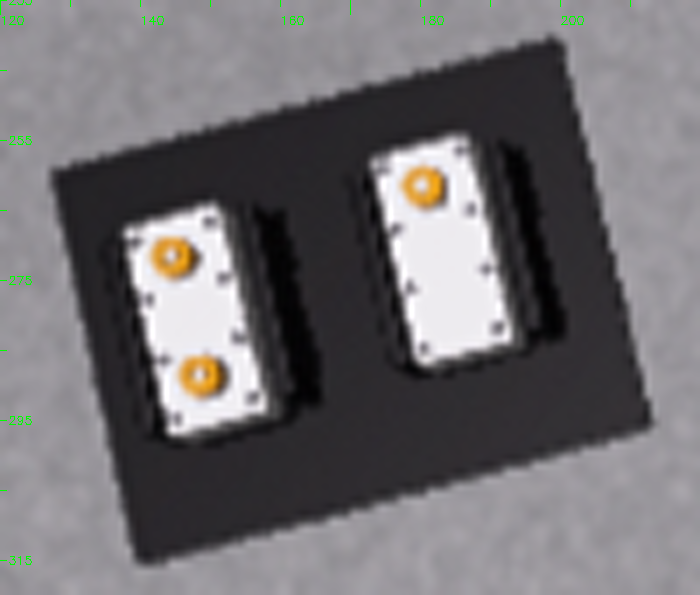

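View pics/t_gauge.png

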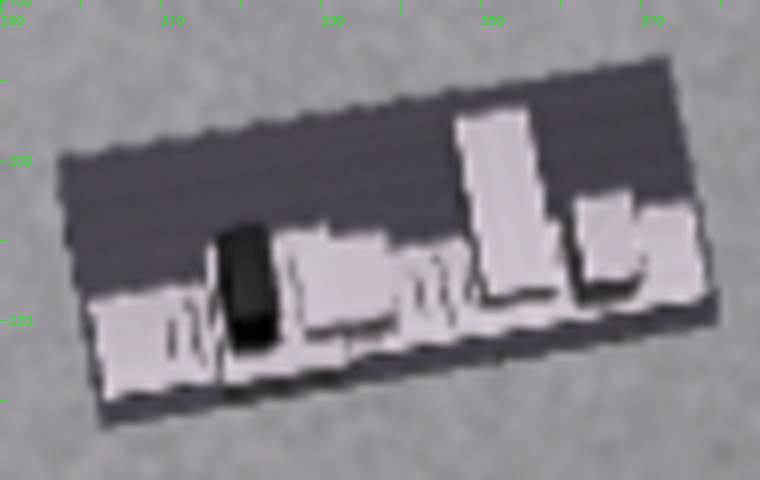

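View pics/t_rail.png

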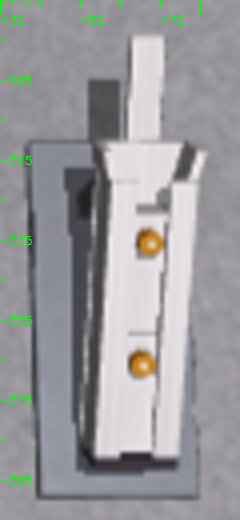

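View pics/s_tray.png

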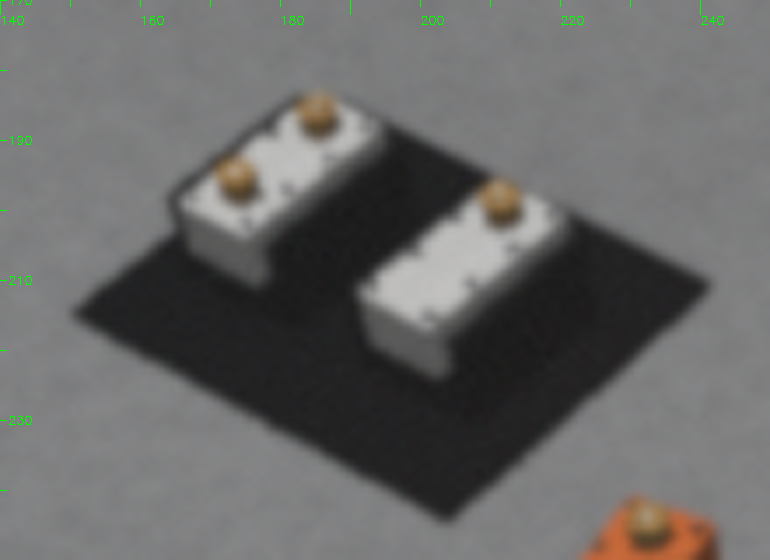

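View pics/s_gauge.png

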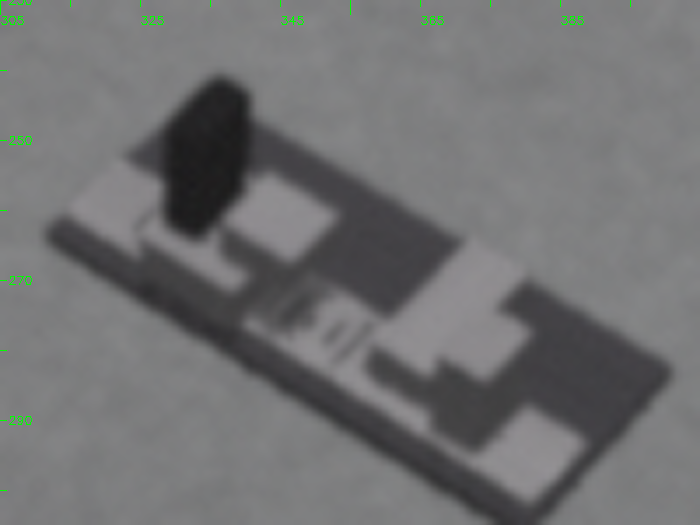

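View pics/s_rail.png

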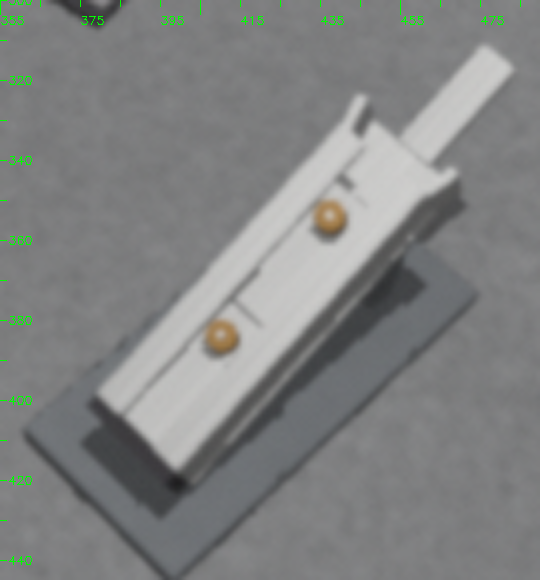

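The crops show: the target module is in the right-hand bay (connector at top px (180,261)); the gauge's y points image-left, with the tab at (321,215); the rail's mouth is image-up at about (467,209). Next I'll fit each pose from hand-read corners in both views.

```bash
cat > h.py <<'E'
import numpy as np,cv2
from scipy.optimize import least_squares
from cell import *
def proj(n,X):
    c=calibration(n);f=240/np.tan(np.radians(c["fovy"])/2)
    P=np.atleast_2d(X)@np.array(c["R"]).T+c["t"];return P[:,:2]/P[:,2:]*f+[c["cx"],c["cy"]]
def tf(p,L):
    x,y,a=p[:3];c,s=np.cos(a),np.sin(a);L=np.atleast_2d(L)
    return np.c_[x+c*L[:,0]-s*L[:,1],y+s*L[:,0]+c*L[:,1],L[:,2]]
def unc(pts,ox,oy,k): return (np.array(pts,float)+.5)/k-.5+[ox,oy]
def fit(obs,p0,off=None):
    def r(p):
        out=[]
        for n,L,px in obs:
            out.append((proj(n,tf(p,np.array(L)/1000))-px).ravel())
        return np.concatenate(out)
    s=least_squares(r,p0,loss='soft_l1');return s.x,r(s.x).reshape(-1,2)
E
cat > f1.py <<'E'
from h import *
def orange(n,box,path):
    im=cv2.imread(path);x,y,w,h=box;c=im[y:y+h,x:x+w].astype(float)
    m=((c[:,:,2]-c[:,:,0])>60);yy,xx=np.nonzero(m);return xx.mean()+x,yy.mean()+y,m.sum()
T,S="pics/top0.png","pics/side0.png"
print("orange",orange("top",(172,254,16,14),T),orange("side",(203,190,16,16),S))
print(orange("top",(455,225,20,20),T),orange("top",(455,255,20,22),T),orange("side",(425,340,25,25),S),orange("side",(400,373,25,25),S))
tt=("top",[[55,70,4],[55,-70,4],[-55,-70,4],[-55,70,4]],unc([(52,172),(560,38),(652,428),(140,563)],120,235,7))
ts=("side",[[-55,70,4],[-55,-70,4],[55,-70,4]],unc([(72,315),(447,520),(710,285)],140,170,7))
gt=("top",[[33,103,6],[33,-47,6],[-33,-47,6],[-33,103,6],[22,9,24],[22,-9,24]],unc([(58,158),(668,57),(718,322),(102,427),(455,118),(527,107)],290,180,8))
gs=("side",[[-33,103,6],[33,-47,6],],unc([(45,235),(673,373)],305,230,7))
def R(d,h,y=0): 
    a=np.radians(25);return [np.cos(a)*d-np.sin(a)*h,y,77+np.sin(a)*d+np.cos(a)*h]
rt=("top",[R(48,0,7.5),R(48,0,-7.5),R(-40,26),R(-96,26)],np.r_[unc([(130,37),(163,37)],430,175,4),[orange("top",(455,225,20,20),T)[:2],orange("top",(455,255,20,22),T)[:2]]])
rs=("side",[R(48,0,7.5),R(48,0,-7.5),R(-40,25),R(-96,25)],np.r_[unc([(487,45),(513,68)],355,300,4),[orange("side",(425,340,25,25),S)[:2],orange("side",(400,373,25,25),S)[:2]]])
mt=("top",[[28,13,38],[28,-13,38],[-28,-13,38],[-28,13,38]],unc([(370,160),(465,133),(517,343),(420,364)],120,235,7))
ms=("side",[[-28,13,38],[-28,-13,38]],unc([(358,292),(433,338)],140,170,7))
for nm,a,b,p0 in(("tray",tt,ts,[.45,.3,.25]),("module",mt,ms,[.45,.3,.25]),("gauge",gt,gs,[.6,0,.15]),("rail",rt,rs,[.6,-.25,0])):
    for lab,o in(("top",[a]),("side",[b]),("both",[a,b])):
        p,r=fit(o,p0);print(nm,lab,p[:2].round(4),np.degrees(p[2]).round(2));
        if lab!="side":print(r.round(1).tolist())
E
python3 f1.py
```

```text
orange (np.float64(179.96153846153845), np.float64(261.2307692307692), np.int64(26)) (np.float64(211.125), np.float64(198.25), np.int64(8))
(np.float64(467.3636363636364), np.float64(235.24242424242425), np.int64(33)) (np.float64(465.26666666666665), np.float64(265.53333333333336), np.int64(30)) (np.float64(437.1333333333333), np.float64(353.8333333333333), np.int64(30)) (np.float64(410.06666666666666), np.float64(383.73333333333335), np.int64(30))
tray top [0.4512 0.2986] 16.91
[[-0.0, -0.3], [0.0, -0.3], [0.3, 0.1], [-0.3, 0.6]]
tray side [0.4506 0.2989] 16.86
tray both [0.451  0.2987] 16.85
[[-0.1, -0.3], [0.0, -0.1], [0.2, 0.3], [-0.4, 0.7], [-0.3, -0.2], [0.3, 0.1], [0.6, -0.0]]
module top [0.4609 0.2675] 17.4
[[-0.1, 0.0], [0.2, 0.1], [-0.0, -0.5], [-0.2, 0.3]]
module side [0.461  0.2658] 14.77
module both [0.4609 0.2674] 17.3
[[-0.0, 0.0], [0.3, 0.1], [-0.0, -0.5], [-0.2, 0.4], [0.1, 0.4], [-0.1, -0.8]]
gauge top [ 0.5963 -0.0405] 11.52
[[-0.3, 0.1], [0.2, -0.0], [0.4, -0.1], [-0.1, -0.2], [-0.3, 0.2], [0.1, 0.0]]
gauge side [ 0.5944 -0.0413] 11.06
gauge both [ 0.5959 -0.0406] 11.46
[[-0.3, 0.2], [0.3, 0.2], [0.4, 0.1], [-0.1, -0.1], [-0.2, 0.4], [0.2, 0.2], [-0.0, -0.5], [0.6, -0.8]]
rail top [ 0.5799 -0.2386] 2.24
[[-0.0, -0.1], [0.1, -0.2], [-0.2, 0.1], [0.1, 0.1]]
rail side [ 0.5789 -0.2391] 1.11
rail both [ 0.5794 -0.2388] 1.58
[[0.3, 0.2], [0.5, 0.2], [-0.4, 0.5], [-0.4, 0.4], [-0.9, -0.9], [1.0, -0.3], [0.3, 0.0], [0.4, 0.1]]
```

```bash
cat >> h.py <<'E'
from scipy.spatial.transform import Rotation as Ro
TR=(.451,.2987,np.radians(16.9)); MO=(.4609,.2673,np.radians(17.2)); GA=(.596,-.0406,np.radians(11.5)); RA=(.5794,-.2388,np.radians(1.9))
def rel(targets,base=None):
    """targets: list of (pos, Rotation); prints rows relative to current pose"""
    s=get_state();p0=s["tool_pos"];R0=Ro.from_euler("xyz",s["tool_rot"])
    if base is not None:p0,R0=base
    for p,R in targets:
        sh=R0.inv().apply(np.array(p)-p0)*100;rv=(R0.inv()*R).as_rotvec(degrees=True)
        print(sh.round(2).tolist(),rv.round(2).tolist())
def down(yawdeg): return Ro.from_euler("xyz",[180,0,yawdeg],degrees=True)
def st():
    s=get_state();print(round(s["time"],2),s["tool_pos"].round(4),np.degrees(s["tool_rot"]).round(2),"F",s["force"].round(1),"w",round(s["grip_width"],4),"q",s["joint_pos"].round(2))
E
python3 - <<'E'
from h import *
st();y=17.2+90
rel([([.5,-.2,.26],down(60)),([.461,.2673,.12],down(y)),([.461,.2673,.009],down(y))])
E
```

```text
0.1 [ 0.2102 -0.6413  0.2306] [-179.94   -0.     18.15] F [-0.6  0.1 -0.1] w 0.0853 q [-1.29  0.12  1.44  0.    1.58 -0.04]
[41.28, -32.91, -2.9] [-0.05, -0.02, -41.85]
[52.13, -78.51, 11.15] [-0.04, -0.05, -89.05]
[52.13, -78.5, 22.25] [-0.04, -0.05, -89.05]
```

Request:
{"api": "carry_out", "payload": {
  "targets": [
    [[41.3,-32.9,-2.9,0,0,-42,8.5],[41.3,-32.9,-2.9,0,0,-42,8.5],[41.3,-32.9,-2.9,0,0,-42,8.5],[41.3,-32.9,-2.9,0,0,-42,8.5],[41.3,-32.9,-2.9,0,0,-42,8.5],[41.3,-32.9,-2.9,0,0,-42,8.5],[41.3,-32.9,-2.9,0,0,-42,8.5],[41.3,-32.9,-2.9,0,0,-42,8.5],[52.1,-78.5,11.1,0,0,-89,8.5],[52.1,-78.5,11.1,0,0,-89,8.5],[52.1,-78.5,11.1,0,0,-89,8.5],[52.1,-78.5,11.1,0,0,-89,8.5],[52.1,-78.5,11.1,0,0,-89,8.5],[52.1,-78.5,11.1,0,0,-89,8.5],[52.1,-78.5,11.1,0,0,-89,8.5],[52.1,-78.5,11.1,0,0,-89,8.5],[52.1,-78.5,11.1,0,0,-89,8.5],[52.1,-78.5,11.1,0,0,-89,8.5],[52.1,-78.5,11.1,0,0,-89,8.5]]
  ]
}}

```text
time: 2.48
tool_pos: [0.4612, 0.2658, 0.1208]
tool_rot: [3.141, 0.0, 1.869]
force: [0.3, -0.1, 0.1]
grip_width: 0.0849
```

```bash
cat > look.py <<'E'
import sys
from h import *
# look.py tag cam x y w h k
def look(tag,specs):
    for n,x,y,w,h,k in specs:
        p,d=read_camera(n);im=np.ascontiguousarray(p[:,:,::-1]);cv2.imwrite(f"pics/{tag}_{n}_full.png",im)
        c=cv2.resize(im[y:y+h,x:x+w],None,fx=k,fy=k,interpolation=cv2.INTER_CUBIC)
        for i in range(0,w,20): cv2.putText(c,str(x+i),(i*k,12),0,.4,(0,255,0),1)
        for i in range(0,h,20): cv2.putText(c,str(y+i),(0,i*k+4),0,.4,(0,255,0),1)
        cv2.imwrite(f"pics/{tag}_{n}.png",c)
E
python3 - <<'E'
from look import *
st();y=17.2+90
rel([([.461,.2673,.12],down(y)),([.461,.2673,.009],down(y))])
look("a",[("side",110,110,180,150,4),("top",100,210,150,120,5)])
E
```

```text
2.48 [0.4612 0.2658 0.1208] [1.7997e+02 1.0000e-02 1.0709e+02] F [ 0.3 -0.1  0.1] w 0.0849 q [ 0.48 -0.15  1.88 -0.    1.41  0.18]
[0.15, 0.03, 0.08] [0.03, 0.01, -0.11]
[0.15, 0.02, 11.18] [0.03, 0.01, -0.11]
```

View pics/a_side.png

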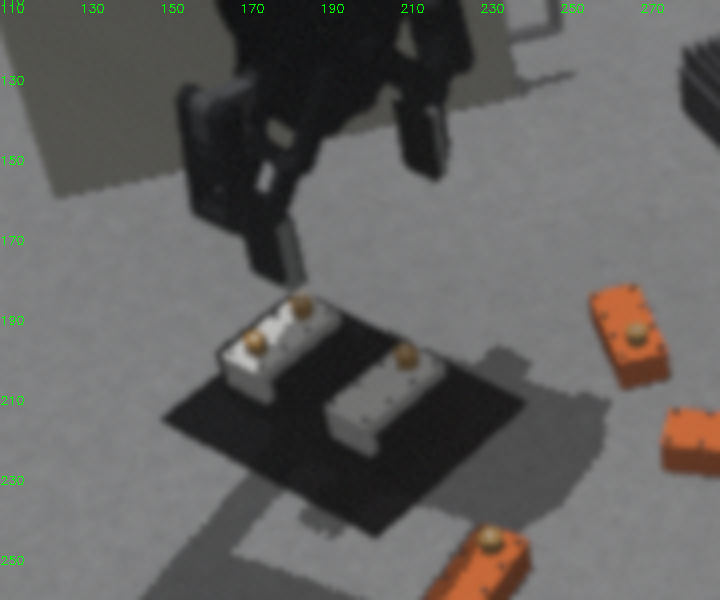

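View pics/a_top.png

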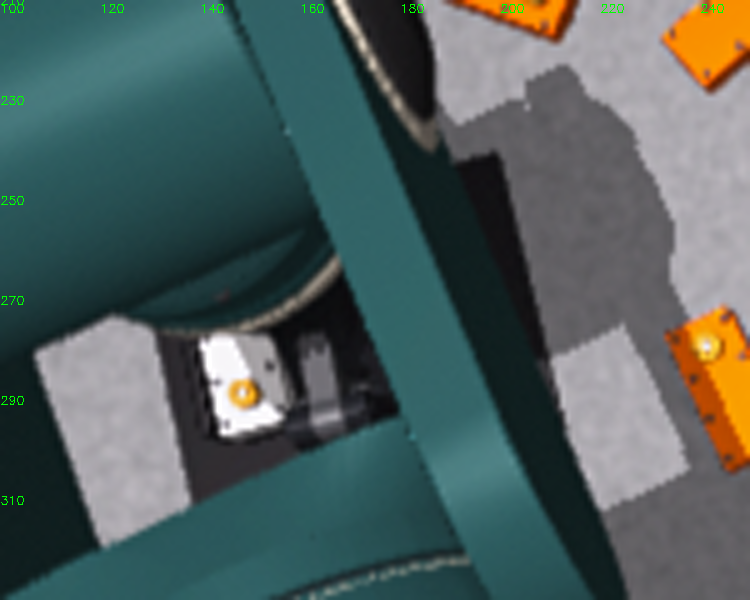

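Side view: the open gripper is above the tray, with its inner pad tips at about (182,181) and (218,154). Both modules are undisturbed. I'll check those tip pixels against the forward prediction.

Run:
```python
from h import *
p=get_state()["tool_pos"];a=np.radians(107.1)
tx=np.array([np.cos(a),np.sin(a),0]);ty=np.array([np.sin(a),-np.cos(a),0])
for s in(-1,1):
  for u in(-.011,.011):
    print(s,u,proj("side",p+ty*s*.0425+tx*u+[0,0,.013]).round(1),proj("side",p+ty*s*.0425+tx*u).round(1))
```

```text
-1 -0.011 [[186.8 181.5]] [[188.1 187.3]]
-1 0.011 [[177.3 176.8]] [[178.6 182.6]]
1 -0.011 [[219.7 156. ]] [[220.6 161.8]]
1 0.011 [[210.4 151.8]] [[211.3 157.5]]
```

Request:
{"api": "carry_out", "payload": {
  "targets": [
    [[0.1,0,6,0,0,0,8.5],[0.1,0,9,0,0,0,8.5],[0.1,0,10.5,0,0,0,8.5],[0.1,0,11.2,0,0,0,8.5],[0.1,0,11.2,0,0,0,7.0],[0.1,0,11.2,0,0,0,5.0],[0.1,0,11.2,0,0,0,4.5],[0.1,0,11.2,0,0,0,4.5],[0.1,0,11.2,0,0,0,4.5],[0.1,0,11.2,0,0,0,4.5]]
  ],
  "squeeze": 40
}}

```text
time: 3.82
tool_pos: [0.4612, 0.2681, 0.0098]
tool_rot: [3.14, -0.0, 1.87]
force: [-1.2, -1.5, 7.0]
grip_width: 0.0554
```

Run:
```python
from look import *
st()
look("b",[("side",110,110,180,150,4)])
```

```text
3.83 [0.4612 0.2681 0.0098] [ 1.7988e+02 -1.0000e-02  1.0716e+02] F [-1.2 -1.5  7. ] w 0.0554 q [ 0.48 -0.04  1.98 -0.    1.2   0.18]
```

View pics/b_side.png

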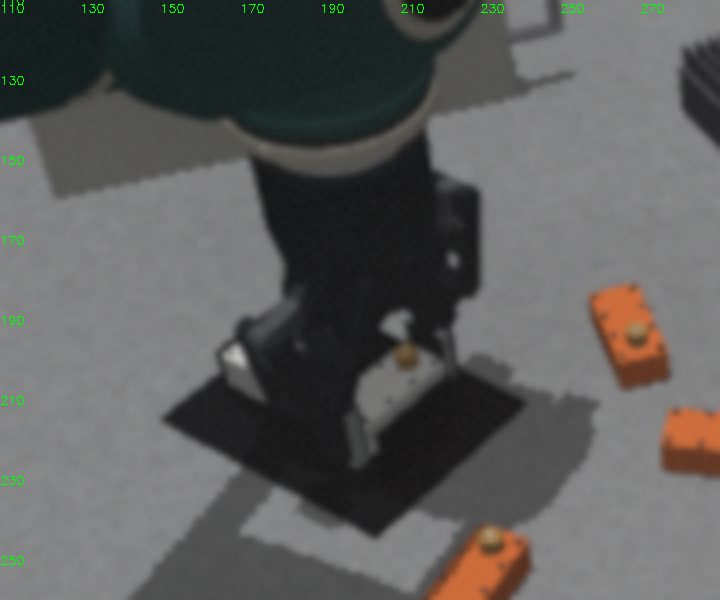

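Side view: the fingers are on both ends of the single-connector module (connector at (211,198)), with an opening of 55.4 mm. Next is the lift.

Run:
```python
from h import *
y=101.5
def g(x,yy,z): return tf(GA,[[x,yy,z]])[0]
t=g(-.001,.0032,0)
rel([([.4612,.2681,.14],down(107.2)),([t[0],t[1],.14],down(y)),([t[0],t[1],.07],down(y)),([t[0],t[1],.0165],down(y))])
# sliding jaw face
from scipy.optimize import brentq
for pt,x in(((388,232),-6),((397,320),-26)):
    u=unc([pt],290,180,8)[0]
    print(brentq(lambda yy:proj("top",g(x/1000,yy,.04))[0][0]-u[0],-.05,.1)+.013, proj("top",g(x/1000,.03,.04)))
```

```text
[0.0, 0.03, -13.03] [0.11, -0.01, -0.04]
[-33.14, 3.73, -13.03] [0.11, -0.01, 5.66]
[-33.14, 3.72, -6.03] [0.11, -0.01, 5.66]
[-33.14, 3.71, -0.68] [0.11, -0.01, 5.66]
0.04329868835746088 [[338.22091845 208.77403526]]
0.04474459174906851 [[340.11567268 219.16079764]]
```

Request:
{"api": "carry_out", "payload": {
  "targets": [
    [[0,0,-3,0,0,0,4.5],[0,0,-8,0,0,0,4.5],[0,0,-13,0,0,0,4.5],[-6,0.7,-13,0,0,1,4.5],[-33.0,3.7,-13,0,0,5.7,4.5],[-33.0,3.7,-13,0,0,5.7,4.5],[-33.0,3.7,-13,0,0,5.7,4.5],[-33.0,3.7,-13,0,0,5.7,4.5],[-33.0,3.7,-13,0,0,5.7,4.5],[-33.0,3.7,-11,0,0,5.7,4.5],[-33.0,3.7,-6,0,0,5.7,4.5],[-33.0,3.7,-6,0,0,5.7,4.5],[-33.0,3.7,-6,0,0,5.7,4.5]]
  ]
}}

```text
time: 5.5
tool_pos: [0.5934, -0.0357, 0.0696]
tool_rot: [3.141, 0.0, 1.772]
force: [-0.0, 0.0, -0.5]
grip_width: 0.0552
```

Run:
```python
from look import *
st()
t=tf(GA,[[-.001,.0047,0]])[0]
rel([([t[0],t[1],.0165],down(101.5))])
look("c",[("side",290,190,150,120,5),("top",270,150,140,110,5)])
```

```text
5.5 [ 0.5934 -0.0357  0.0696] [179.95   0.   101.52] F [-0.   0.  -0.5] w 0.0552 q [-0.1   0.03  1.8   0.    1.31 -0.3 ]
[-0.06, 0.05, 5.31] [0.05, 0.0, 0.02]
```

View pics/c_side.png

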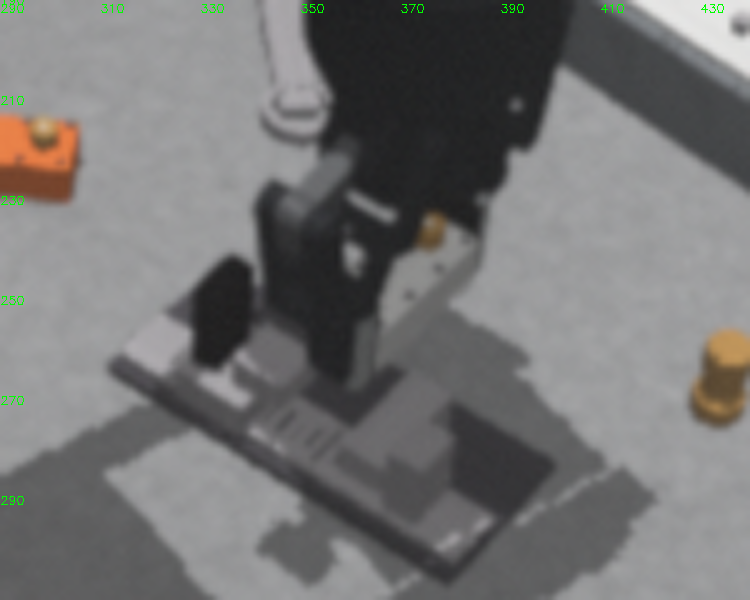

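View pics/c_top.png

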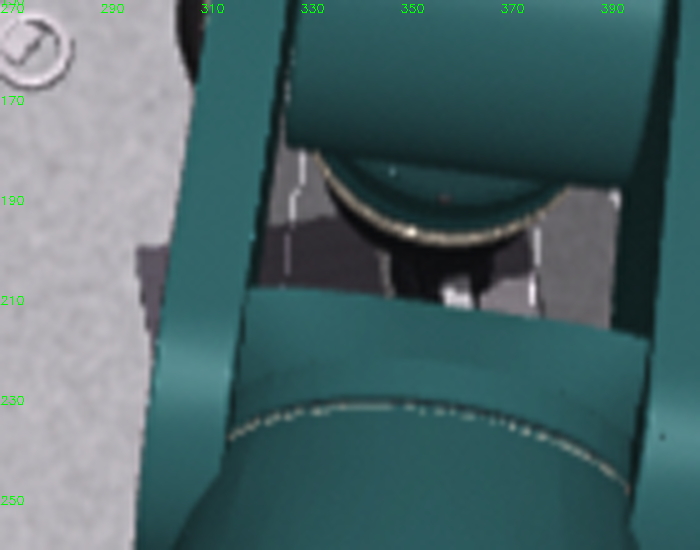

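Side view: the module is level in the grip above the bed, with its connector at (374,235), and the fingers are clear of the tab. I'm lowering it now.

Request:
{"api": "carry_out", "payload": {
  "targets": [
    [[-0.05,0.05,3,0,0,0,4.5],[-0.05,0.05,4.5,0,0,0,4.5],[-0.05,0.05,5.0,0,0,0,4.5],[-0.05,0.05,5.2,0,0,0,4.5],[-0.05,0.05,5.3,0,0,0,4.5],[-0.05,0.05,5.3,0,0,0,4.5]]
  ]
}}

```text
time: 6.35
tool_pos: [0.594, -0.037, 0.0158]
tool_rot: [3.141, 0.0, 1.771]
force: [-0.3, -0.3, -0.8]
grip_width: 0.0556
```

Run:
```python
from look import *
st()
look("d",[("side",290,190,150,120,5)])
```

```text
6.35 [ 0.594  -0.037   0.0158] [1.7997e+02 1.0000e-02 1.0145e+02] F [-0.3 -0.3 -0.8] w 0.0556 q [-0.11  0.09  1.84  0.    1.22 -0.3 ]
```

View pics/d_side.png

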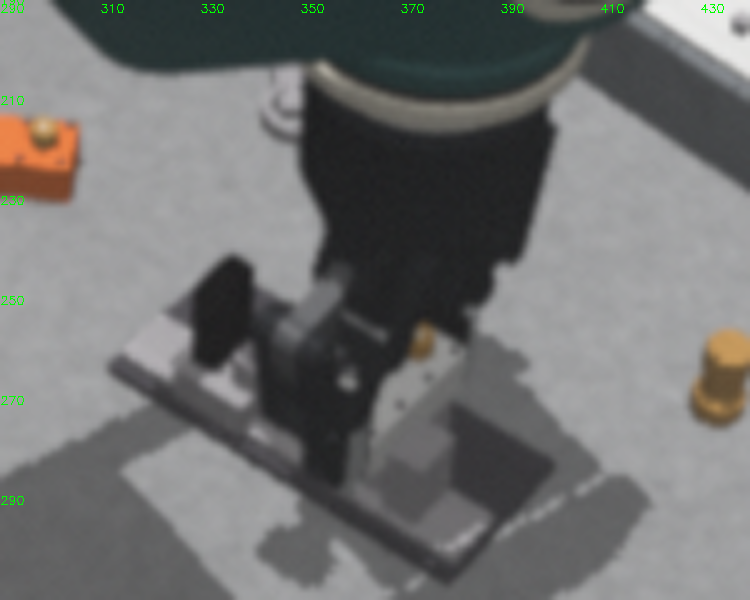

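The module is just over the bed, clear of the fixed jaw at (373,282). I'll lower it in small steps until it touches.

Request:
{"api": "carry_out", "payload": {
  "targets": [
    [[0,0,0.05,0,0,0,4.5],[0,0,0.1,0,0,0,4.5],[0,0,0.1,0,0,0,4.5]]
  ]
}}

```text
time: 6.78
tool_pos: [0.594, -0.0371, 0.0157]
tool_rot: [3.141, 0.0, 1.771]
force: [-8.0, 1.9, 14.0]
grip_width: 0.0552
```

That is contact, at 14 N. I'll release and back off.

Request:
{"api": "carry_out", "payload": {
  "targets": [
    [[0,0,0.0,0,0,0,6.0],[0,0,0,0,0,0,7.0],[0,0,0,0,0,0,8.0],[0,0,0,0,0,0,8.0],[0,0,-2,0,0,0,8.0],[0,0,-6,0,0,0,8.0],[0,0,-10,0,0,0,8.0],[0,0,-10,0,0,0,4.0]]
  ]
}}

```text
time: 7.78
tool_pos: [0.5954, -0.0372, 0.1194]
tool_rot: [3.135, 0.002, 1.771]
force: [0.1, 0.3, 0.4]
grip_width: 0.0637
```

Run:
```python
from look import *
st()
look("e",[("side",290,190,150,120,5)])
def g(x,yy,z): return tf(GA,[[x,yy,z]])[0]
R=down(101.5)
rel([(g(-.016,.095,.116),R),(g(-.016,.095,.047),R),(g(-.016,.075,.047),R),(g(-.016,.064,.047),R)])
```

```text
7.78 [ 0.5954 -0.0372  0.1194] [1.7964e+02 1.1000e-01 1.0145e+02] F [0.1 0.3 0.4] w 0.0637 q [-0.11 -0.01  1.75  0.    1.39 -0.31]
[9.13, -1.53, 0.08] [0.2, 0.06, -0.05]
[9.13, -1.56, 6.98] [0.2, 0.06, -0.05]
[7.13, -1.56, 6.98] [0.2, 0.06, -0.05]
[6.03, -1.56, 6.98] [0.2, 0.06, -0.05]
```

View pics/e_side.png

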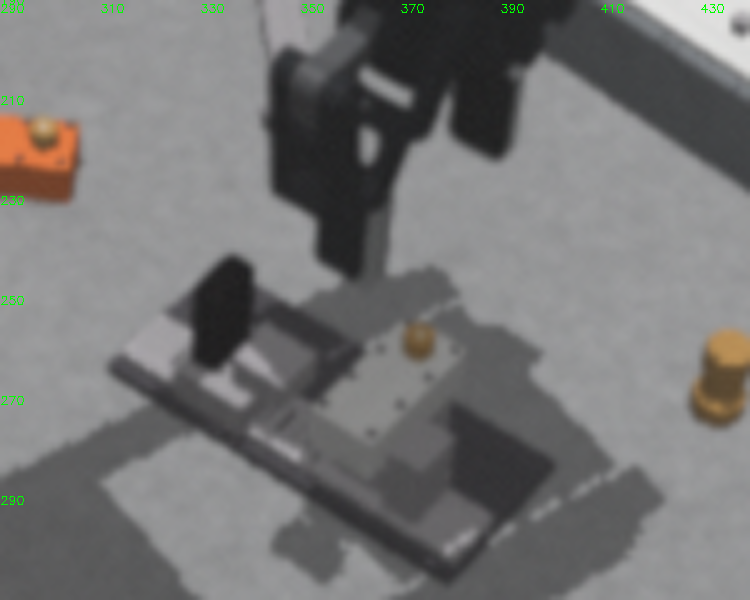

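Side view: the module lies flat on the bed, with its connector at (371,258) and the jaw open. Next, fingers shut, I'll go behind the tab.

Request:
{"api": "carry_out", "payload": {
  "targets": [
    [[5,-1.4,0,0,0,0,1.0],[9.1,-1.4,0,0,0,0,0],[9.1,-1.4,0,0,0,0,0],[9.1,-1.4,3,0,0,0,0],[9.1,-1.4,6,0,0,0,0],[9.1,-1.4,6.8,0,0,0,0],[9.1,-1.4,6.8,0,0,0,0],[9.1,-1.4,6.8,0,0,0,0]]
  ]
}}

```text
time: 8.82
tool_pos: [0.5626, 0.0492, 0.0475]
tool_rot: [3.14, 0.0, 1.77]
force: [0.4, -0.2, 0.6]
grip_width: -0.0001
```

Run:
```python
from look import *
st()
look("f",[("side",290,190,150,120,5)])
def g(x,yy,z): return tf(GA,[[x,yy,z]])[0]
R=down(101.5)
rel([(g(-.016,.095,.047),R),(g(-.016,.075,.047),R),(g(-.016,.064,.047),R)])
```

```text
8.82 [0.5626 0.0492 0.0475] [1.7992e+02 1.0000e-02 1.0144e+02] F [ 0.4 -0.2  0.6] w -0.0001 q [ 0.04 -0.01  1.88 -0.    1.27 -0.16]
[0.03, -0.12, 0.05] [0.09, 0.02, -0.06]
[-1.97, -0.12, 0.05] [0.09, 0.02, -0.06]
[-3.07, -0.11, 0.05] [0.09, 0.02, -0.06]
```

View pics/f_side.png

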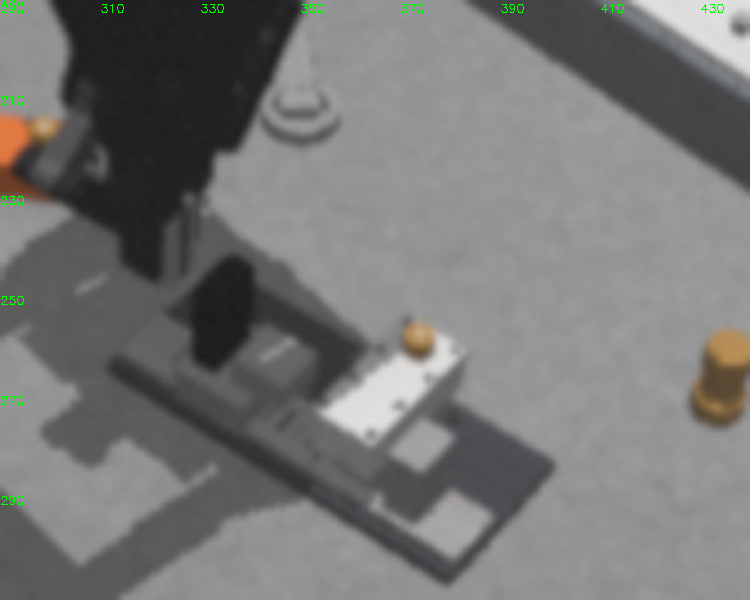

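Side view: the shut fingers are behind the tab, with tips at about (322,244). Now I'll push.

Request:
{"api": "carry_out", "payload": {
  "targets": [
    [[-0.8,-0.1,0,0,0,0,0],[-1.3,-0.1,0,0,0,0,0],[-1.7,-0.1,0,0,0,0,0],[-2.1,-0.1,0,0,0,0,0],[-2.4,-0.1,0,0,0,0,0],[-2.6,-0.1,0,0,0,0,0],[-2.7,-0.1,0,0,0,0,0],[-2.8,-0.1,0,0,0,0,0],[-2.8,-0.1,0,0,0,0,0]]
  ]
}}

```text
time: 10.0
tool_pos: [0.5665, 0.0217, 0.0463]
tool_rot: [-3.142, 0.0, 1.771]
force: [-0.8, 0.3, 0.4]
grip_width: 0.0
```

Run:
```python
from look import *
st()
look("g",[("side",290,190,150,120,5)])
```

```text
10.0 [0.5665 0.0217 0.0463] [-1.8000e+02  1.0000e-02  1.0145e+02] F [-0.8  0.3  0.4] w 0.0 q [-0.01 -0.    1.88 -0.    1.27 -0.21]
```

View pics/g_side.png

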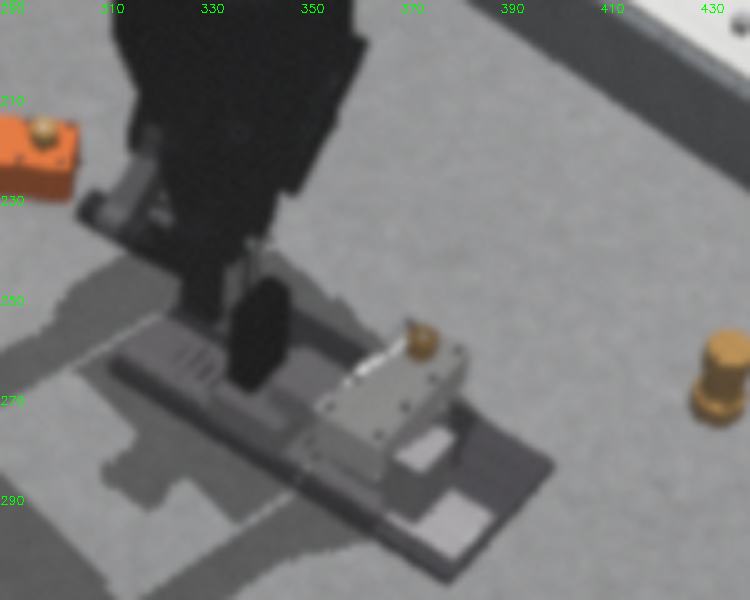

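The jaw (face near (350,268)) has reached the module and started pushing it. I'll carry on in small steps.

Request:
{"api": "carry_out", "payload": {
  "targets": [
    [[-0.1,0,0,0,0,0,0],[-0.2,0,0,0,0,0,0],[-0.25,0,0,0,0,0,0],[-0.3,0,0,0,0,0,0],[-0.3,0,0,0,0,0,0]]
  ]
}}

```text
time: 10.68
tool_pos: [0.5669, 0.0197, 0.0463]
tool_rot: [-3.141, -0.002, 1.771]
force: [-2.4, 11.0, 1.4]
grip_width: 0.0001
```

Run:
```python
from look import *
st()
look("i",[("side",300,220,110,85,7)])
```

```text
10.68 [0.5669 0.0197 0.0463] [-1.7999e+02 -1.1000e-01  1.0146e+02] F [-2.4 11.   1.4] w 0.0001 q [-0.01 -0.    1.87  0.    1.27 -0.21]
```

View pics/i_side.png

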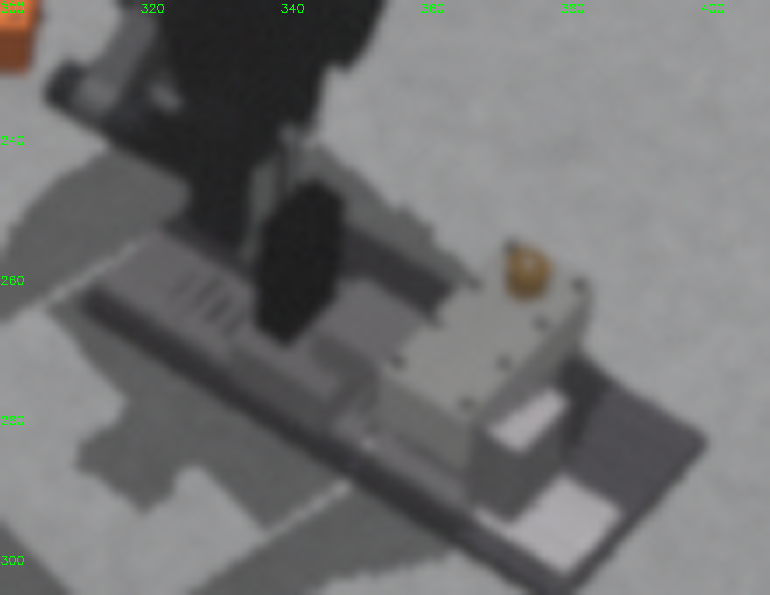

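The module sits between both jaws with no gap at the fixed jaw (edge at (368,282)). I'll press a little more to square it, then withdraw.

Request:
{"api": "carry_out", "payload": {
  "targets": [
    [[-0.06,0,0,0,0,0,0],[-0.06,0,0,0,0,0,0],[0.8,0,0,0,0,0,0],[2.0,0,0,0,0,0,0],[2.0,0,-5,0,0,0,0],[2.0,0,-10,0,0,0,2],[0,1,-12,0,0,20,5],[-3,2,-12,0,0,45,5.2],[-5.8,3,-12,0,0,90,5.2],[-5.8,3,-12,0,0,90,5.2],[-5.8,3,-12,0,0,90,5.2],[-5.8,3,-12,0,0,90,5.2],[-5.8,3,-12,0,0,90,5.2],[-5.8,3,-12,0,0,90,5.2],[-5.8,3,-12,0,0,90,5.2],[-5.8,3,-12,0,0,90,5.2],[-5.8,3,-12,0,0,90,5.2]]
  ]
}}

```text
time: 12.85
tool_pos: [0.608, -0.0319, 0.1663]
tool_rot: [3.141, 0.0, 0.202]
force: [-0.5, 0.2, -0.7]
grip_width: 0.0524
```

Run:
```python
from look import *
st()
look("j",[("side",300,220,110,85,7),("top",280,170,115,80,6)])
```

```text
12.85 [ 0.608  -0.0319  0.1663] [179.99   0.    11.56] F [-0.5  0.2 -0.7] w 0.0524 q [-0.09 -0.    1.67 -0.    1.47  1.27]
```

View pics/j_side.png

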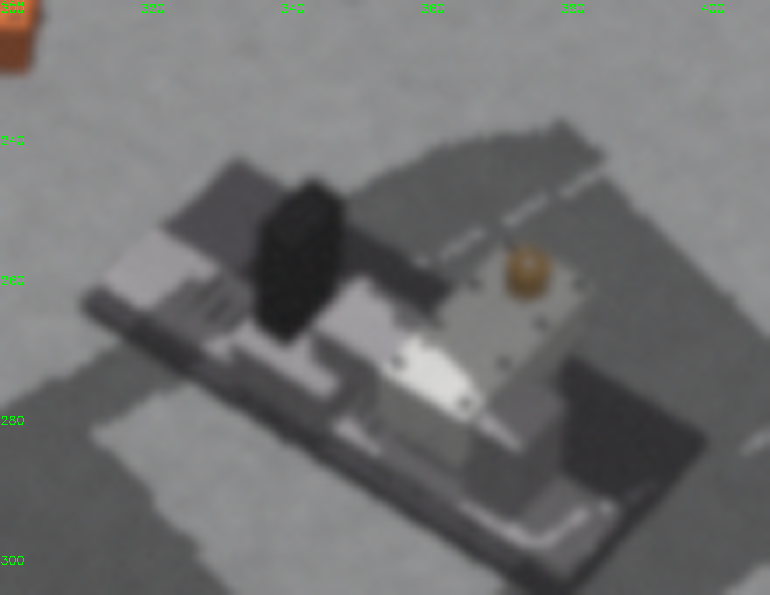

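View pics/j_top.png

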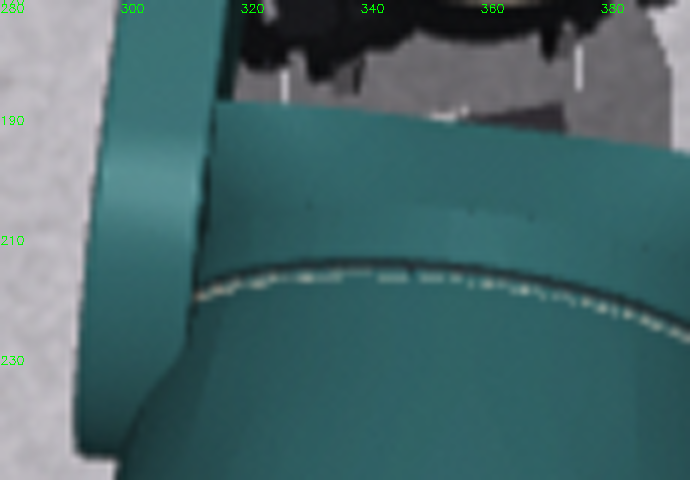

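Side view: the module is clamped, its edge flush with the fixed jaw (370,279) and the sliding jaw flush at (353,268). I'll check its position numerically.

Run:
```python
from h import *
def g(x,yy,z): return tf(GA,[[x/1000,yy/1000,z/1000]])[0]
def c(p): return ((proj("side",p)[0]-[300,220]+.5)*7-.5).round(0)
for x in (-2,-1,0,1): print(x,"conn",c(g(16+x,0,49)),"corner -x-y",c(g(x-28,-13,44)),"+x-y",c(g(x+28,-13,44)),"-x+y",c(g(x-28,13,44)))
for gap in (26,28,44): print("tab top corners",gap,[c(g(-16+a,gap-13+34+b,65)).tolist() for a,b in((-11,-6),(11,-6),(11,6))])
```

```text
-2 conn [529. 277.] corner -x-y [466. 425.] +x-y [599. 288.] -x+y [378. 371.]
-1 conn [532. 275.] corner -x-y [469. 422.] +x-y [602. 285.] -x+y [380. 369.]
0 conn [534. 272.] corner -x-y [471. 420.] +x-y [604. 283.] -x+y [383. 366.]
1 conn [537. 270.] corner -x-y [474. 417.] +x-y [606. 280.] -x+y [385. 364.]
tab top corners 26 [[296.0, 250.0], [351.0, 198.0], [312.0, 175.0]]
tab top corners 28 [[289.0, 246.0], [345.0, 194.0], [305.0, 171.0]]
tab top corners 44 [[237.0, 214.0], [292.0, 163.0], [253.0, 140.0]]
```

Run:
```python
from h import *
def g(x,yy,z): return tf(GA,[[x,yy,z]])[0]
rel([(g(.015,0,.06),down(11.5)),(g(.015,0,.016),down(11.5))])
```

```text
[0.15, 0.6, 10.63] [0.0, 0.0, 0.02]
[0.15, 0.6, 15.03] [0.0, 0.0, 0.02]
```

Request:
{"api": "carry_out", "payload": {
  "targets": [
    [[0.15,0.6,6,0,0,0,5.2],[0.15,0.6,10.5,0,0,0,5.2],[0.15,0.6,13.5,0,0,0,5.2],[0.15,0.6,15,0,0,0,5.2],[0.15,0.6,15,0,0,0,5.2],[0.15,0.6,15,0,0,0,5.2]]
  ]
}}

```text
time: 13.7
tool_pos: [0.6115, -0.0377, 0.0178]
tool_rot: [3.141, -0.002, 0.2]
force: [-0.1, 0.4, 0.2]
grip_width: 0.0522
```

Run:
```python
from look import *
st()
def g(x,yy,z): return tf(GA,[[x,yy,z]])[0]
rel([(g(.015,0,.016),down(11.5))])
look("k",[("side",300,200,110,105,6)])
```

```text
13.7 [ 0.6115 -0.0377  0.0178] [ 1.7997e+02 -1.0000e-01  1.1460e+01] F [-0.1  0.4  0.2] w 0.0522 q [-0.1   0.12  1.8  -0.    1.22  1.27]
[-0.08, -0.03, 0.18] [0.03, -0.1, -0.04]
```

View pics/k_side.png

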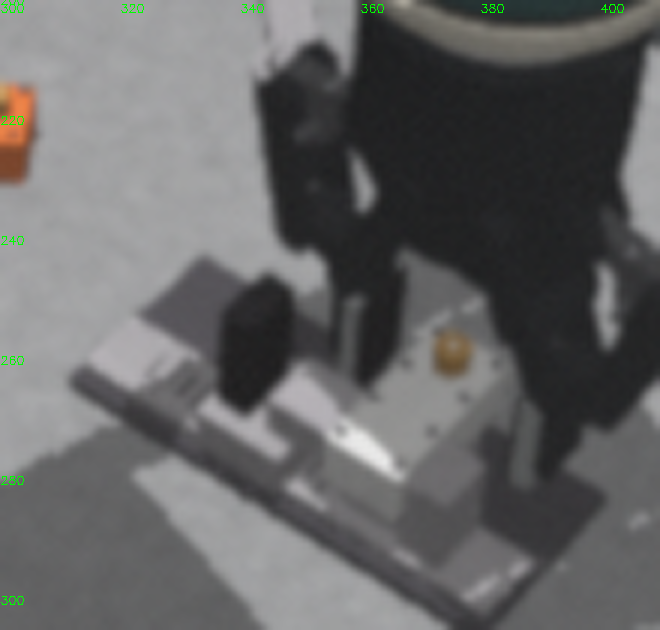

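Side view: the fingers straddle the connector half, with the connector at (373,259) and tips at (361,264) and (389,281). Now I'll close on it.

Request:
{"api": "carry_out", "payload": {
  "targets": [
    [[0,0,0,0,0,0,3.5],[0,0,0,0,0,0,2.0],[0,0,0,0,0,0,1.8],[0,0,0,0,0,0,1.8],[0,0,0,0,0,0,1.8]]
  ],
  "squeeze": 40
}}

```text
time: 14.38
tool_pos: [0.6111, -0.0369, 0.0173]
tool_rot: [-3.141, -0.001, 0.2]
force: [-0.5, 6.6, 6.8]
grip_width: 0.0256
```

Run:
```python
from look import *
st()
look("l",[("side",300,200,110,105,6)])
```

```text
14.38 [ 0.6111 -0.0369  0.0173] [-1.7994e+02 -8.0000e-02  1.1450e+01] F [-0.5  6.6  6.8] w 0.0256 q [-0.1   0.12  1.8   0.    1.22  1.27]
```

View pics/l_side.png

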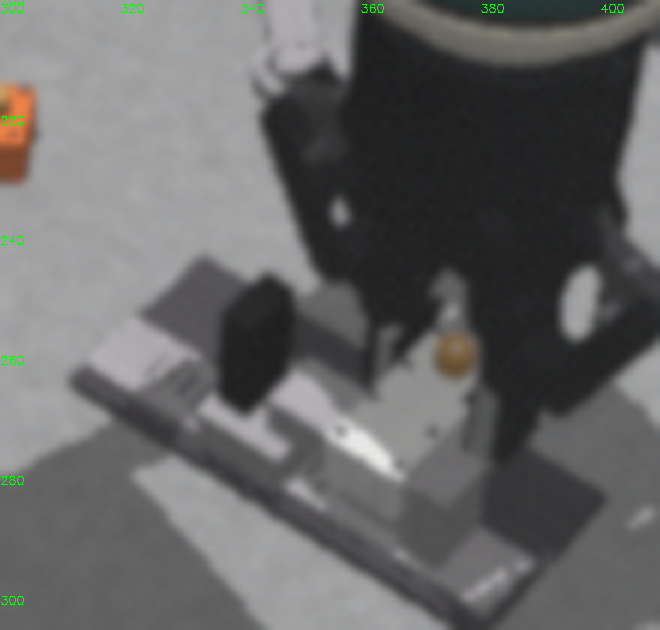

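```bash
cat >> h.py <<'E'
OFF=np.array([.0168,0,-.0167])
def railpose(d,h,y=0,ra=None,dp=0):
    """module centre at slope distance d uphill of mouth, bottom h above floor -> TCP pose (p,R)"""
    ra=RA if ra is None else ra
    Rr=Ro.from_euler("z",ra[2]);S=Rr*Ro.from_euler("y",-25-dp,degrees=True)
    S0=Rr*Ro.from_euler("y",-25,degrees=True)
    c=np.array([ra[0],ra[1],.077])+S0.apply([d,y,h+.01])
    return c+S.apply(OFF),S*Ro.from_euler("x",180,degrees=True)
E
python3 - <<'E'
from h import *
s=get_state()
p,R=railpose(.062,.06);print(p,R.as_euler("xyz",degrees=True))
p2,R2=railpose(.062,.008)
rel([([.611,-.037,.16],down(11.5)),(p,R),(p2,R2)])
E
```

```text
[ 0.62826462 -0.23717899  0.15860852] [180.  -25.    1.9]
[0.01, -0.01, -14.26] [-0.06, -0.08, -0.05]
[-2.27, 19.95, -14.15] [-2.15, 24.87, 9.38]
[-0.11, 20.32, -9.43] [-2.15, 24.87, 9.38]
```

Request:
{"api": "carry_out", "payload": {
  "targets": [
    [[0,0,-0.3,0,0,0,1.8],[0,0,-1,0,0,0,1.8],[0,0,-4,0,0,0,1.8],[0,0,-9,0,0,0,1.8],[0,0,-14,0,0,0,1.8],[-1,6,-14.5,-0.7,8,3,1.8],[-2,12,-14.5,-1.4,16,6,1.8],[-2.3,17,-14.2,-2.1,24.9,9.4,1.8],[-2.3,20,-14.2,-2.1,24.9,9.4,1.8],[-2.3,20,-14.2,-2.1,24.9,9.4,1.8],[-2.3,20,-14.2,-2.1,24.9,9.4,1.8],[-2.3,20,-14.2,-2.1,24.9,9.4,1.8]]
  ],
  "squeeze": 60
}}

```text
time: 15.92
tool_pos: [0.6281, -0.2373, 0.1585]
tool_rot: [3.141, -0.436, 0.034]
force: [0.7, 0.1, -0.9]
grip_width: 0.0249
```

Run:
```python
from look import *
st()
rel([railpose(.062,.06),railpose(.062,.012),railpose(.062,0)])
look("m",[("side",350,230,170,140,4),("top",380,150,140,130,4)])
```

```text
15.93 [ 0.6281 -0.2373  0.1585] [179.98 -24.96   1.97] F [ 0.7  0.1 -0.9] w 0.0249 q [-0.49 -0.09  1.81  0.25  1.05  0.96]
[0.02, -0.02, 0.0] [-0.01, 0.04, 0.06]
[0.03, -0.02, 4.8] [-0.01, 0.04, 0.06]
[0.03, -0.01, 6.0] [-0.01, 0.04, 0.06]
```

View pics/m_side.png

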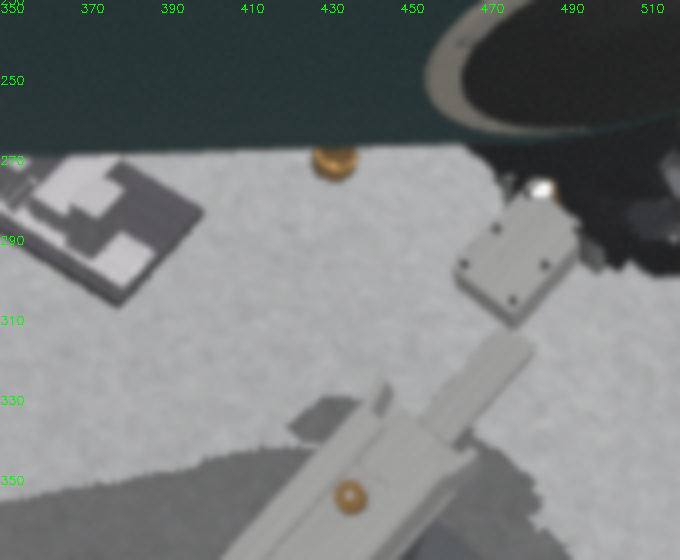

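View pics/m_top.png

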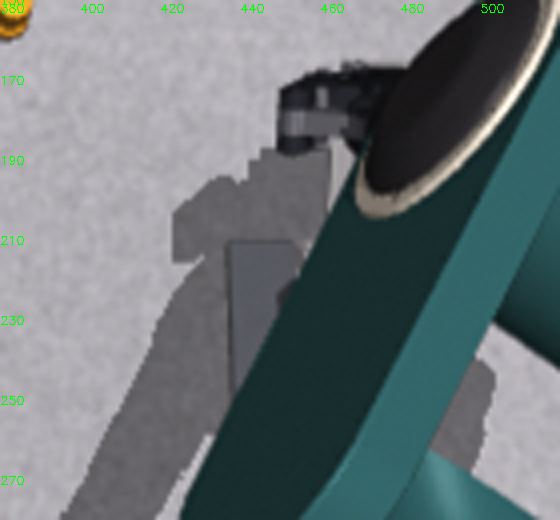

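View pics/m_side_full.png

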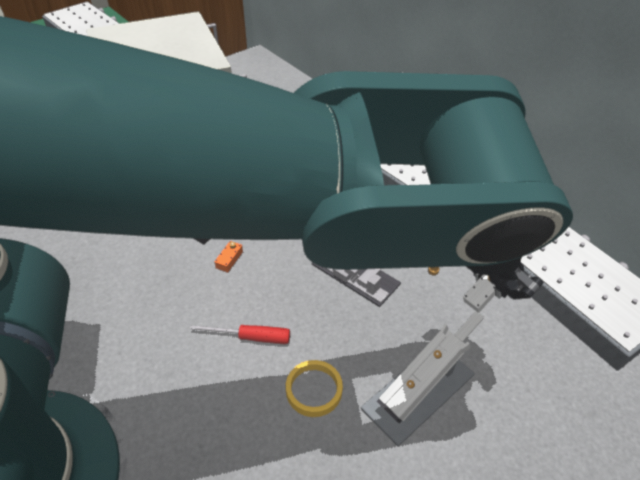

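```bash
cat >> h.py <<'E'
def modpts(L,p=None,R=None):
    s=get_state();p=s["tool_pos"];R=Ro.from_euler("xyz",s["tool_rot"])
    M=R*Ro.from_euler("x",180,degrees=True)
    return p+M.apply(np.array(L)/1000-OFF)
E
python3 - <<'E'
from h import *
print("module",proj("side",modpts([[-28,13,10],[-28,-13,10],[-28,13,-10],[-28,-13,-10]])).round(1).tolist())
print("meas", unc([(458,268),(513,312),(458,283),(514,328)],350,230,4).round(1).tolist())
a=np.radians(25)
def Rp(d,h,y): return tf(RA,[[np.cos(a)*d-np.sin(a)*h,y,.077+np.sin(a)*d+np.cos(a)*h]])[0]
print("tongue",[proj("side",Rp(d,0,y))[0].round(1).tolist() for d,y in((.048,.0075),(.048,-.0075),(0,.0075),(0,-.0075))])
print("meas",unc([(507,328),(537,348)],350,230,4).round(1).tolist())
print("roofmouth",[proj("side",Rp(d,.023,y))[0].round(1).tolist() for d,y in((-.012,.0075),(-.012,-.0075),(-.012,.015),(-.012,-.015))])
E
```

```text
module [[462.0, 296.7], [477.8, 308.7], [463.1, 301.6], [478.6, 313.3]]
meas [[464.1, 296.6], [477.9, 307.6], [464.1, 300.4], [478.1, 311.6]]
tongue [[475.4, 309.9], [483.7, 316.3], [453.7, 334.2], [462.0, 340.8]]
meas [[476.4, 311.6], [483.9, 316.6]]
roofmouth [[446.7, 336.1], [455.1, 342.9], [442.6, 332.7], [459.4, 346.4]]
```

The side view agrees with the predictions to about 1 px (the module's plain-end edge at (464,297) to (478,308), the tongue's end at (476,312)). I'll lower it close to the tongue.

Request:
{"api": "carry_out", "payload": {
  "targets": [
    [[0,0,2,0,0,0,1.8],[0,0,4,0,0,0,1.8],[0,0,5.2,0,0,0,1.8],[0,0,5.5,0,0,0,1.8],[0,0,5.5,0,0,0,1.8]]
  ]
}}

```text
time: 16.65
tool_pos: [0.6512, -0.2375, 0.1084]
tool_rot: [3.141, -0.436, 0.033]
force: [0.1, -0.1, -0.7]
grip_width: 0.0252
```

Run:
```python
from look import *
st()
rel([railpose(.062,.005),railpose(.062,0)])
print("module",proj("side",modpts([[-28,13,10],[-28,-13,10],[-28,13,-10],[-28,-13,-10]])).round(1).tolist())
look("n",[("side",400,250,120,110,6),("top",430,170,80,80,6)])
```

```text
16.65 [ 0.6512 -0.2375  0.1084] [179.98 -24.95   1.9 ] F [ 0.1 -0.1 -0.7] w 0.0252 q [-0.47 -0.    1.82  0.25  0.96  0.96]
[0.05, -0.11, -0.02] [0.01, 0.05, 0.0]
[0.05, -0.11, 0.48] [0.01, 0.05, 0.0]
module [[465.3, 310.0], [480.1, 321.5], [466.2, 314.3], [480.8, 325.6]]
```

View pics/n_side.png

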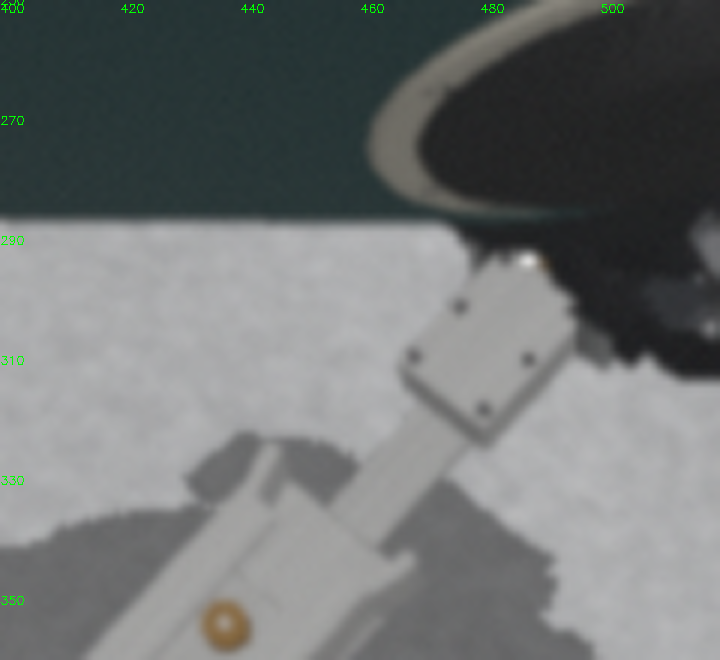

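View pics/n_top.png

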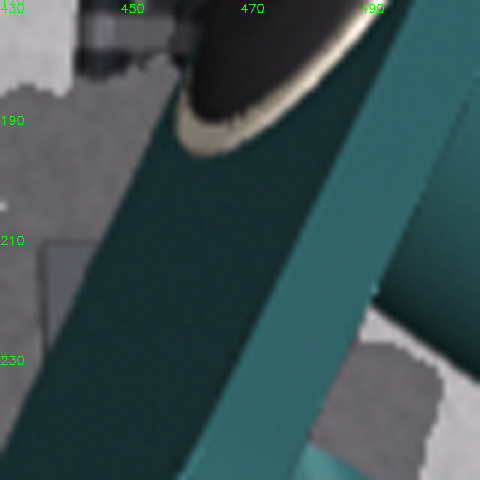

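The side view shows the module aligned over the tongue: the plain end runs from (467,313) to (480,323) and the tongue emerges centred under it. I'll feel for contact.

Request:
{"api": "carry_out", "payload": {
  "targets": [
    [[0.05,0,0.2,0,0,0,1.8],[0.05,0,0.4,0,0,0,1.8],[0.05,0,0.4,0,0,0,1.8]]
  ]
}}

```text
time: 17.12
tool_pos: [0.6532, -0.2374, 0.1049]
tool_rot: [3.141, -0.436, 0.033]
force: [0.1, 0.3, -2.1]
grip_width: 0.0249
```

Request:
{"api": "carry_out", "payload": {
  "targets": [
    [[0,0,0.1,0,0,0,1.8],[0,0,0.15,0,0,0,1.8],[0,0,0.15,0,0,0,1.8]]
  ]
}}

```text
time: 17.5
tool_pos: [0.6538, -0.2375, 0.1041]
tool_rot: [3.141, -0.436, 0.033]
force: [-4.7, 1.2, 5.7]
grip_width: 0.025
```

Contact with the tongue. I'll lift about 0.7 mm and slide down.

Request:
{"api": "carry_out", "payload": {
  "targets": [
    [[0,0,-0.07,0,0,0,1.8],[-1,0,-0.07,0,0,0,1.8],[-2,0,-0.07,0,0,0,1.8],[-2.8,0,-0.07,0,0,0,1.8],[-2.8,0,-0.07,0,0,0,1.8],[-2.8,0,-0.07,0,0,0,1.8]]
  ]
}}

```text
time: 18.25
tool_pos: [0.6279, -0.2383, 0.0923]
tool_rot: [3.141, -0.435, 0.033]
force: [-5.6, -1.1, 3.4]
grip_width: 0.0253
```

Run:
```python
from look import *
st()
rel([railpose(.034,.000),railpose(.0,0)])
look("o",[("side",400,270,100,100,7),("top",430,170,80,80,6)])
```

```text
18.25 [ 0.6279 -0.2383  0.0923] [179.99 -24.92   1.9 ] F [-5.6 -1.1  3.4] w 0.0253 q [-0.49 -0.04  1.87  0.26  0.94  0.93]
[0.04, -0.11, 0.01] [0.01, 0.08, -0.0]
[-3.36, -0.11, 0.02] [0.01, 0.08, -0.0]
```

View pics/o_side.png

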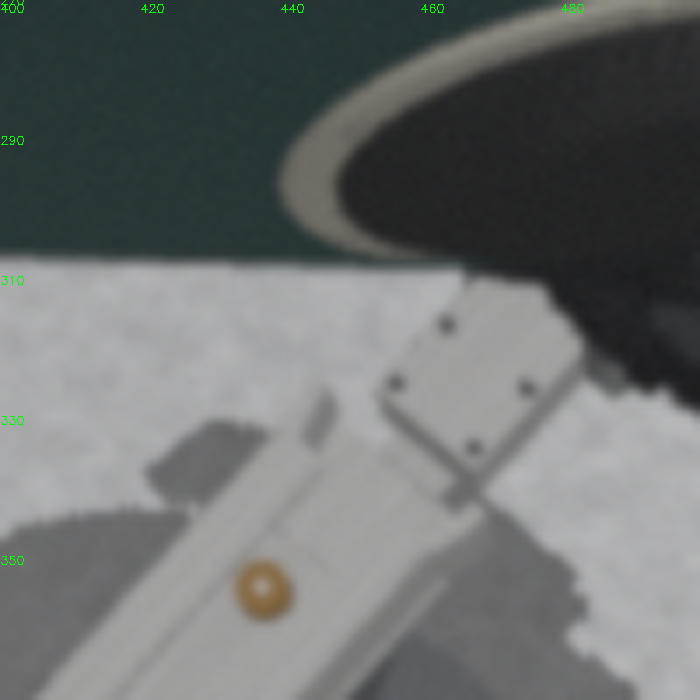

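Side view: the plain end (454,328)–(468,340) is centred on the flared mouth, whose flare tips are at (446,327) and (468,344). I'll go on slowly.

Request:
{"api": "carry_out", "payload": {
  "targets": [
    [[-0.4,0,-0.04,0,0,0,1.8],[-0.8,0,-0.04,0,0,0,1.8],[-1.2,0,-0.04,0,0,0,1.8],[-1.5,0,-0.04,0,0,0,1.8],[-1.5,0,-0.04,0,0,0,1.8]]
  ]
}}

```text
time: 18.98
tool_pos: [0.6143, -0.2387, 0.0864]
tool_rot: [3.141, -0.436, 0.033]
force: [0.3, -0.7, -0.3]
grip_width: 0.0248
```

Run:
```python
from look import *
st();print(get_state()["moment"])
look("p",[("side",390,280,100,100,7)])
```

```text
18.98 [ 0.6143 -0.2387  0.0864] [179.98 -24.95   1.9 ] F [ 0.3 -0.7 -0.3] w 0.0248 q [-0.5  -0.06  1.9   0.27  0.93  0.91]
[ 0.04184933  0.21441857 -0.0005443 ]
```

View pics/p_side.png

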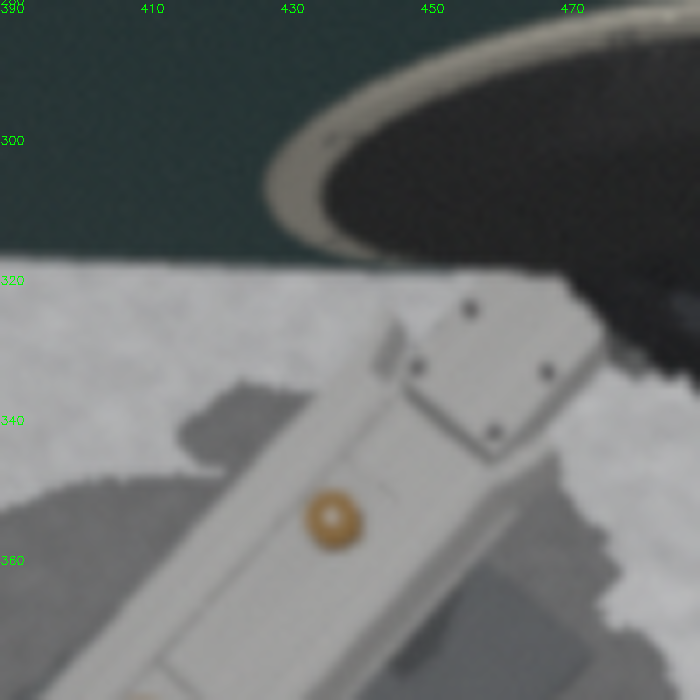

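The plain end is in the mouth, centred, with no contact force. I'll continue past the roof lips.

Request:
{"api": "carry_out", "payload": {
  "targets": [
    [[-0.3,0,0,0,0,0,1.8],[-0.6,0,0,0,0,0,1.8],[-0.9,0,0,0,0,0,1.8],[-0.9,0,0,0,0,0,1.8]]
  ]
}}

```text
time: 19.52
tool_pos: [0.6061, -0.239, 0.0826]
tool_rot: [3.141, -0.435, 0.033]
force: [0.0, -0.2, -0.2]
grip_width: 0.0249
```

Run:
```python
from look import *
st();print(get_state()["moment"])
rel([railpose(.0,0)])
look("q",[("side",390,280,100,100,7)])
```

```text
19.52 [ 0.6061 -0.239   0.0826] [179.99 -24.95   1.89] F [ 0.  -0.2 -0.2] w 0.0249 q [-0.51 -0.07  1.92  0.28  0.93  0.9 ]
[-0.00932281  0.21749505 -0.04273052]
[-0.97, -0.11, 0.05] [0.02, 0.05, -0.01]
```

View pics/q_side.png

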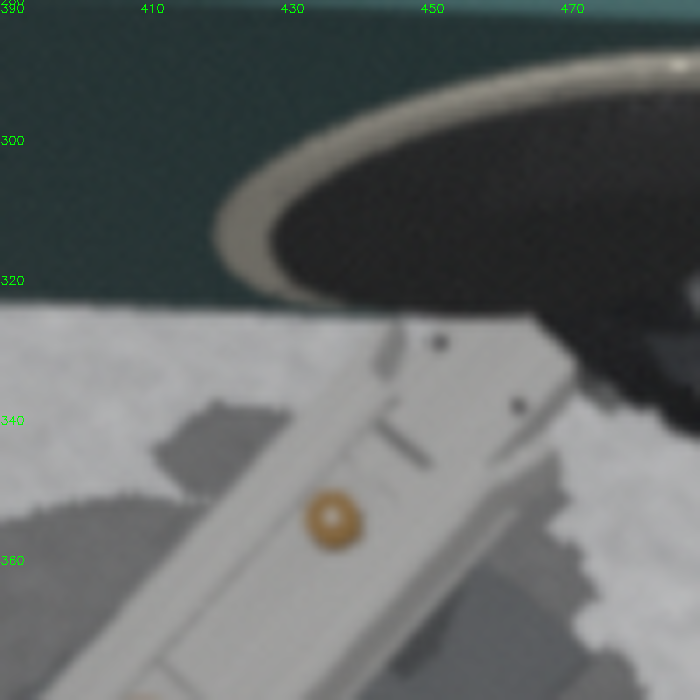

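The module is under the lips, its plain end visible in the slot at (447,343) and about 9 mm from the next module. No contact force yet.

Request:
{"api": "carry_out", "payload": {
  "targets": [
    [[-0.3,0,0,0,0,0,1.8],[-0.6,0,0,0,0,0,1.8],[-0.75,0,0,0,0,0,1.8],[-0.75,0,0,0,0,0,1.8]]
  ]
}}

```text
time: 20.08
tool_pos: [0.5994, -0.2393, 0.0796]
tool_rot: [3.141, -0.436, 0.033]
force: [1.1, -0.4, -1.1]
grip_width: 0.0246
```

Run:
```python
from look import *
st();print(get_state()["moment"])
look("r",[("side",390,280,100,100,7)])
```

```text
20.07 [ 0.5994 -0.2393  0.0796] [179.98 -24.96   1.9 ] F [ 1.1 -0.4 -1.1] w 0.0246 q [-0.52 -0.08  1.94  0.28  0.93  0.89]
[0.01057551 0.25773774 0.00863482]
```

View pics/r_side.png

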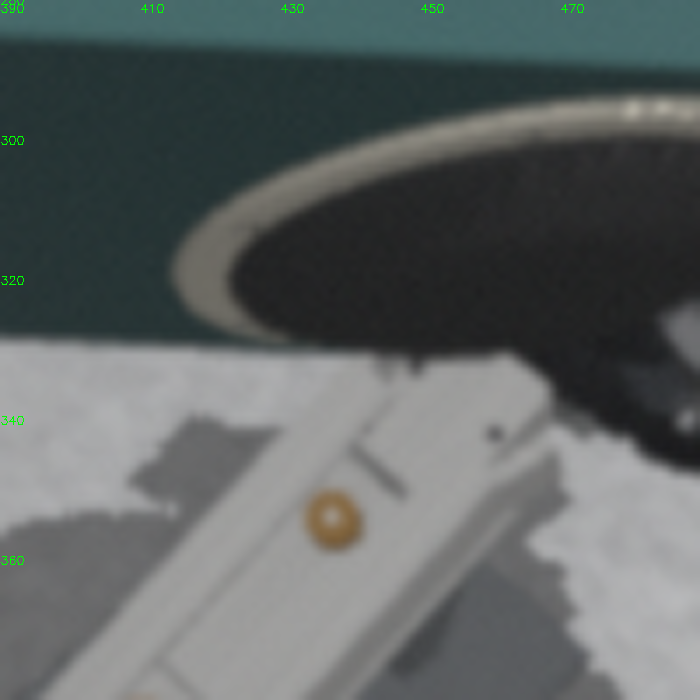

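The plain end is now about 1–2 mm from the next module's edge, seen at (443,347). I'll inch on until they touch.

Request:
{"api": "carry_out", "payload": {
  "targets": [
    [[-0.1,0,0,0,0,0,1.8],[-0.2,0,0,0,0,0,1.8],[-0.2,0,0,0,0,0,1.8]]
  ]
}}

```text
time: 20.5
tool_pos: [0.5976, -0.2393, 0.0787]
tool_rot: [3.141, -0.436, 0.033]
force: [-1.7, 0.3, -0.7]
grip_width: 0.0248
```

Request:
{"api": "carry_out", "payload": {
  "targets": [
    [[-0.1,0,0,0,0,0,1.8],[-0.15,0,0,0,0,0,1.8],[-0.15,0,0,0,0,0,1.8]]
  ]
}}

```text
time: 20.88
tool_pos: [0.5967, -0.2394, 0.0785]
tool_rot: [3.141, -0.437, 0.033]
force: [4.9, 0.3, 0.3]
grip_width: 0.0253
```

Touching, at about 5 N uphill. I'll lower the last fraction onto the floor and check.

Request:
{"api": "carry_out", "payload": {
  "targets": [
    [[-0.05,0,0.04,0,0,0,1.8],[-0.05,0,0.08,0,0,0,1.8],[-0.05,0,0.08,0,0,0,1.8]]
  ]
}}

```text
time: 21.25
tool_pos: [0.5969, -0.2395, 0.0782]
tool_rot: [3.14, -0.437, 0.033]
force: [4.5, 1.3, 4.9]
grip_width: 0.0251
```

Run:
```python
from look import *
st();print(get_state()["moment"]);rel([railpose(.0,0)])
look("s",[("side",390,280,100,100,7)])
```

```text
21.25 [ 0.5969 -0.2395  0.0782] [179.94 -25.06   1.92] F [4.5 1.3 4.9] w 0.0251 q [-0.52 -0.08  1.94  0.28  0.92  0.89]
[ 0.04250625 -0.71730686  0.10414072]
[0.05, -0.13, 0.04] [0.06, -0.06, 0.01]
```

View pics/s_side.png

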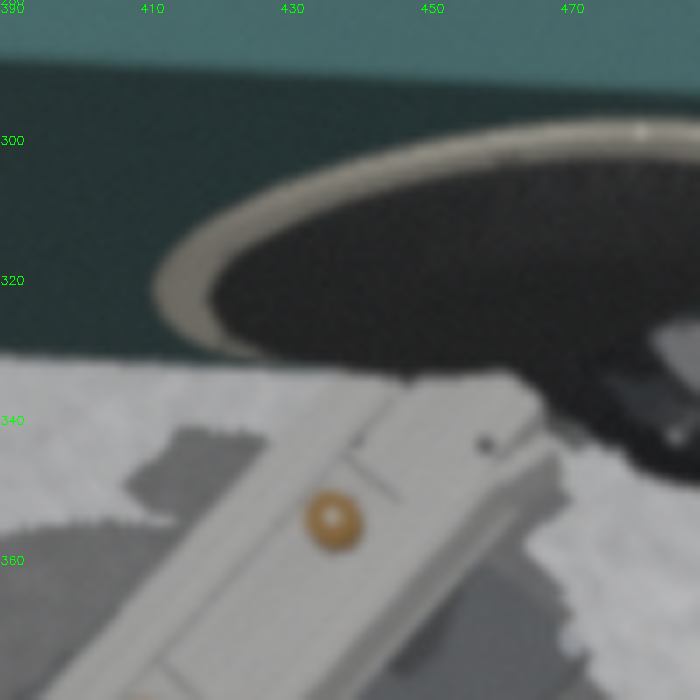

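The seam at (442,347) now looks like the one between the two loaded modules, so it is home. I'll release and retreat square to the slope.

Request:
{"api": "carry_out", "payload": {
  "targets": [
    [[0,0,0,0,0,0,3.0],[0,0,0,0,0,0,4.0],[0,0,0,0,0,0,5.0],[0,0,0,0,0,0,5.0],[0,0,-1,0,0,0,5.0],[0,0,-3,0,0,0,5.0],[0,0,-7,0,0,0,5.0],[0,0,-12,0,0,0,5.0],[0,0,-15,0,0,0,5.0],[0,-10,-15,0,0,0,5.0],[0,-20,-15,0,0,0,5.0],[0,-25,-15,0,0,0,5.0],[0,-25,-15,0,0,0,5.0],[0,-25,-15,0,0,0,5.0],[0,-25,-15,0,0,0,5.0]]
  ]
}}

```text
time: 23.18
tool_pos: [0.5244, 0.0084, 0.2142]
tool_rot: [3.141, -0.437, 0.034]
force: [-0.2, -0.4, 0.0]
grip_width: 0.05
```

Run:
```python
from look import *
st()
look("t",[("side",355,290,140,150,4),("top",420,170,80,140,4)])
```

```text
23.18 [0.5244 0.0084 0.2142] [179.95 -25.03   1.96] F [-0.2 -0.4  0. ] w 0.05 q [-0.05 -0.5   2.04  0.04  1.16  1.48]
```

View pics/t_side.png

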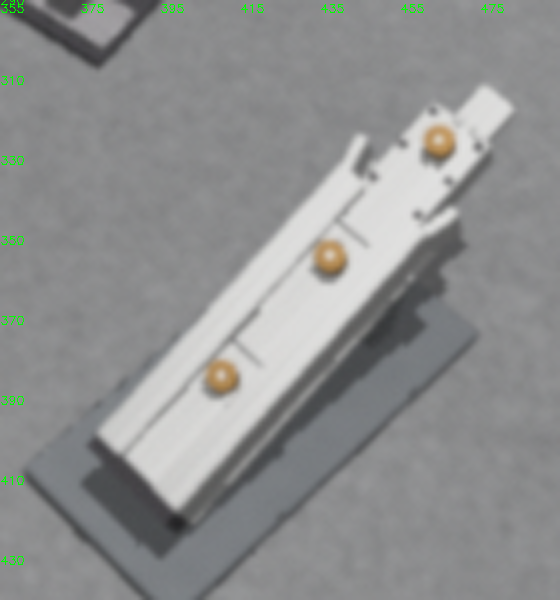

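View pics/t_top_full.png

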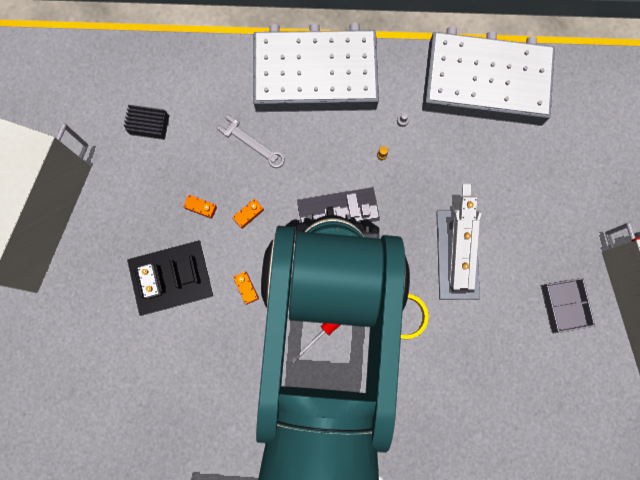

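View pics/t_side_full.png

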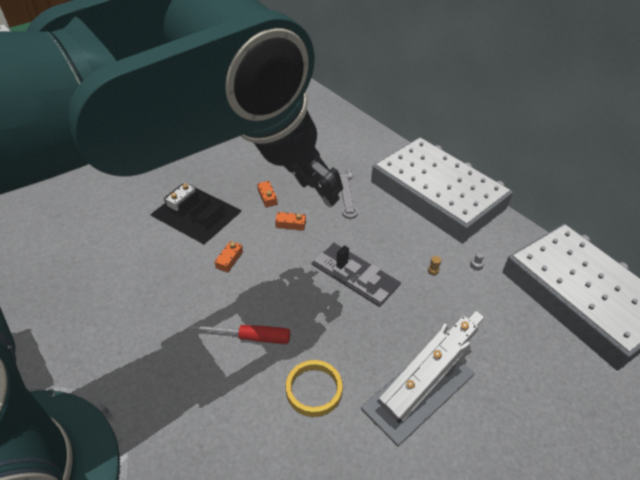

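Side view: there are three evenly spaced connectors at (464,325), (437,354) and (410,384), the new module's connector half is showing, and everything else is in place. One numeric check of the spacing before I hand in.

Run:
```python
from h import *
a=np.radians(25)
def Rp(d,h): return tf(RA,[[np.cos(a)*d-np.sin(a)*h,0,.077+np.sin(a)*d+np.cos(a)*h]])[0]
for n,ctr in(("side",[(464,325),(437,354),(410,384)]),("top",[(470,205),(467,235),(465,265)])):
    im=cv2.imread(f"pics/t_{n}_full.png").astype(float);m=[]
    for x,y in ctr:
        w=np.clip(im[y-9:y+10,x-9:x+10,2]-im[y-9:y+10,x-9:x+10,0]-30,0,None);yy,xx=np.mgrid[y-9:y+10,x-9:x+10]
        m.append([(w*xx).sum()/w.sum(),(w*yy).sum()/w.sum()])
    m=np.array(m);p=np.array([proj(n,Rp(d,.026))[0] for d in(.016,-.040,-.096)])
    print(n,"meas spacing",np.linalg.norm(np.diff(m,axis=0),axis=1).round(2),"pred if touching",np.linalg.norm(np.diff(p,axis=0),axis=1).round(2))
```

```text
side meas spacing [39.79 40.28] pred if touching [39.65 40.31]
top meas spacing [31.21 30.38] pred if touching [31.11 30.31]
```

Both views match the touching prediction to 0.2 px (about 0.3 mm), so I'm handing in.

```bash
python3 -c "
from cell import *
print(finish_job(),get_state()['time'])"
```

```text
the job is handed in; nothing more can be done
the job is handed in; nothing more can be done
```

The single-connector module is in the rail behind the other two, plain end first with its connector up and uphill. I handed the job in at about 23 s of the 61 s allowed.

- **Gauge:** I took the module from the tray by its ends, laid it on the bed and pushed the tab until the jaw shut on it. The last reading was about 11 N; I then pressed 0.6 mm further. A picture afterwards showed the module flush against both jaws.
- **Rail:** I gripped it again by the long sides of its connector half, felt for the tongue and slid it down until it met the next module at about 5 N. Then I let go and backed away.
- **Final checks:**
    - Connector spacing matches touching modules to within about 0.2 px in both cameras, or roughly 0.3 mm.
    - The pictures show the twin module, the orange look-alikes and the rest of the bench where they were.
    - The arm was touching nothing.
- **Disagreements:** Forces while gripping at the gauge suggested my gauge position was off by up to 1 mm sideways. The rail's yaw differed by about 1° between the two cameras. Neither mattered, as contact set the final positions.

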